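# Load a circuit board into the probe test fixture

### The job

Get the circuit board ready for testing: with the fingertips, push the drawn-out board carriage fully home into the test fixture, then push the sprung lid down until its catch snaps over and the lid stays shut by itself. Nothing is to be lifted or carried: the board must stay in its nest on the carriage, and the things standing round the fixture must be left where they are.

Things in the scene. Friction and masses are not known exactly. Their poses are not given: they have to be found in the camera images.
- fixture: probe test fixture fixed to the bench, a grey and black base 140 mm wide with a clear-windowed lid; origin on the bench under its middle (base plate from x = -74 to 92 mm, y = -70 to 70); its x axis points from the carriage's open front to the lid's hinge at the rear, y to the left, z up. Offsets named 'fixture frame' below are in mm in this frame. With the lid shut its top is 60 mm high.
- carriage (a joint): how far the aluminium board carriage is drawn out of the fixture's front, m; 0 is fully home against its stop, it starts drawn out 0.06 to its outer stop. It slides along fixture x with about 2 N of friction, stays where it is left, and must be pushed in the +x direction of the fixture.
- carriage_front (a point): centre of the outer face of the carriage's upright front plate (98 mm wide in y, from 18 to 46 mm above the bench, 8 mm thick), 32 mm above the bench; with the carriage home it is at x = -101 in the fixture frame. Push on this face.
- nest (a point): centre of the board nest on top of the carriage, 28 mm above the bench; the board's underside lies here
- lid (a joint): opening angle of the lid, rad; 0 shut, starts near 1.0 (up, leaning to the front). A spring lifts it: push it down with up to 5 N at the pad, about 10 N in the last 15 mm where the catch gives way, to its stop at -0.012. Unlatched it springs up again; latched it rests below 0.012. Two guide pins under it enter slots in the carriage only if the carriage is home; otherwise it cannot shut.
- lid_hinge (a point): middle of the lid's hinge axis (along fixture y), at x = 75, z = 50 in the fixture frame
- lid_pad (a point): middle of the top of the rubber push pad (16 mm deep, 56 mm wide, 3 mm high) on the lid's front bar. It lies 144 mm from the hinge axis along the lid and 9.5 mm above the lid's hinge plane: shut, at x = -69, z = 59.5 in the fixture frame. The lid reaches 11 mm beyond it and is 132 mm wide at its front bar. Push here.
- catch (a joint): angle of the sprung catch, rad; 0 is at rest (hooked in). It has two steel hooks, 118 mm apart, at the front corners of the fixture on one shaft; the lid's front corners push the hooks about 0.12 rad outward as it goes down, then they snap back to 0 over it. It needs no touching.
- board: green circuit board, 75 x 62 x 8 mm, 30 g, loose in the nest on the carriage with about 1.5 mm of play; origin at the centre of its underside
- jar: small white screw-lidded jar, 39 mm across, 29 mm high, close to the right of the fixture; leave alone
- bottle: white dropper bottle, 36 mm across, 104 mm high, to the left of the fixture; leave alone
- loupe: black eye loupe, 42 mm across, 31 mm high, to the left of the fixture; leave alone
Things that resemble listed ones, but are neither listed nor needed, are in the scene too. What is shaped like the board but black or orange is not meant.

How it is judged:
On the way, in this order (a step that is already met when the one before it is completed fails the run):
1. the carriage is fully home (within 2 mm) while the lid still stands open (value of joint carriage below 0.002 m and value of joint lid above 0.3 rad), for 0.2 s.
2. the lid is down and the catch has snapped back over it (value of joint lid below 0.02 rad and value of joint catch below 0.03 rad), for 0.2 s.
At the end, for the whole second after the job is handed in: the carriage is home within 2 mm, the lid is shut within 0.02 rad (3 mm at its front) and held by the catch (within 0.03 rad of rest), the board lies in its nest within 5 mm (all of step 2 and value of joint carriage below 0.002 m and distance between board and nest below 0.005 m); the robot touches nothing.
It fails at once if the board is lifted or knocked out of its nest (more than 10 mm) (distance between board and nest above 0.01 m).
It fails at once if the jar, the bottle or the loupe is lifted, or moved more than 20 mm (distance of any of jar, bottle, loupe from where it was at the start of the episode above 0.02 m).
It also fails if it takes over 45 s, if anything falls off the work surface, if the arm or the gripper's body presses on something with over 40 N, if the wrist force passes 120 N, or if a joint passes its speed limit or range.

### The arm

A 6-joint arm with a two-finger parallel gripper is mounted at the origin on a cart in front of the work surface, level with it; the furniture and walls round the work are solid. World frame = base frame: x ahead of the robot, y to its left, z up, the work surface at z = 0. Lengths are in m, angles in rad, forces in N, time in s.
With the tool pointing down it reaches from about 0.425 to 0.95 m from the base axis. Payload 3.5 kg.
Tool frame: the origin (TCP) lies on the centre line of the jaws, within the pads' length; the fingertips stand 8 mm ahead of it and the grasp point (between the pads) lies 11 mm behind it; z points along the fingers, y is the line along which they close (so a half turn about z gives the same grasp; the last joint's range is limited). The gripper opens to 85 mm and grips with 20 to 120 N. Pads are 22 mm wide; open, the fingers measure 114 mm over their backs; the gripper's body (76 mm by 85 mm) begins 54 mm behind the grasp point. The pads swing forward as they close: fully open they stand 13 mm farther back than shut.
Start: joints at [-0.15, 0.286, 1.577, -0, 1.279, -0.15], TCP at [0.675, 0, 0.239] pointing down, gripper open.
Joint ranges: [-2.77, 2.77], [-0.9, 2.22], [0.21, 2.48], [-1.53, 4.67], [0.24, 2.81], [-2.84, 2.84]. Speed limits (rad/s): [2.79, 2.79, 3.14, 3.14, 3.14, 3.14].

### API

Orientations are given as a unit quaternion [x, y, z, w].
In Python, from plant import ctrl gives the robot as it stands. The module is installed in compiled form; this text tells all that it offers.
- The arm moves only by the tool send_rows, never from a script. Its argument "steps" is a list of rows, each a list of 5 numbers: the shift along the tool's x, y, z in m, then the turn about the tool's z in degrees, then the opening, from -1 (shut) to 1 (fully open). A call has 1 to 12 rows; each row is the pose to reach, as a shift and turn from the pose commanded when the call began, along the tool's axes at that moment; what a row does not reach only later rows make up. A row lasts 1/10 s, in which the tool goes at most 50 mm and 8.59 degrees, less where a joint would pass 70% of its speed; a pose out of reach is approached as far as the arm can. A call with a gripper value outside its range is refused whole. The fingers move at their own pace and stop on an object; "squeeze" is the grip in N (left out, the last holds). Time passes only in rows, so rows that repeat a pose let the fingers close. It gives the time, the measured TCP pose, the force, the opening and the grip force at its end, in the units of the state.
- ctrl.get_state(): the state, without advancing time (a new reading comes with each control period).
- ctrl.read_camera(name): name is "scene" or "side" or "wrist"; returns the picture (480x640x3 uint8, red, green, blue); there is no depth.
- ctrl.calibration(name): a dict with "intrinsics" (3x3 intrinsics, pixels), "extrinsics" (4x4, takes a point from world to camera coordinates); the wrist camera has in their place "tool_from_camera" (4x4, takes a point from camera to tool coordinates, whose origin is the TCP and whose axes are the flange's). Camera axes: x right, y up, looking along -z (the intrinsics and any distortion apply to the point x, -y, -z); pixel columns grow to the right and rows downward; lengths in m; the calibration is good to about 2 mm. The wrist camera is an equidistant fisheye: a pixel r from the principal point sees the ray r / f radians off the axis. A picture is of the moment at which its call begins: read the wrist's pose just before it. calibration takes no time and is no camera call.
- ctrl.sign_off(): hands the job in; it is judged then, once.
The state is a dict: "time": time; "qpos": joint angles; "dq": joint speeds; "joint_efforts": joint torques, N m; "eef_pos": TCP position; "tcp_rot": TCP orientation; "contact_force": force on the tool from outside, world axes, zero at the start; "wrist_torque": the same for the moment, N m; "opening": opening from 0.0 (shut) to 1.0 (fully open); "finger_force": force on a finger pad.
Only numpy, scipy, OpenCV 4.12 (cv2) and the standard library are available. Lean on these libraries where they do the work, as an engineer would, in place of code of your own. Each camera call takes 0.05 s, during which the arm holds its last target. There are 200 camera calls.

## Working session

There is one attempt and no reset: what is moved stays moved. The work goes in short steps, Python scripts to look and compute and a tool call to move; the robot and the scene stay as the last step left them, time stands still between calls to the robot, and variables do not carry over. Pictures are saved under pics/ and viewed, at most 10 in all, crops included, and the job is handed in when it is done.

Besides the shell and the picture viewer there is one more tool, called after "Request:" by a JSON object that holds its "api" and its "payload", one argument or row to a line. send_rows: Moves the arm, as the interface text tells. Its arguments: {"type":"object","properties":{"steps":{"type":"array","items":{"type":"array","items":{"type":"number"}}},"squeeze":{"type":"number"}},"required":["steps"]}

```bash
mkdir -p pics; python3 - <<'E'
from plant import ctrl
import cv2
s=ctrl.get_state();print(s['time'],s['eef_pos'],s['tcp_rot'],s['opening'])
for n in("scene","side"):
    cv2.imwrite(f"pics/{n}0.png",ctrl.read_camera(n)[...,::-1]);c=ctrl.calibration(n);print(c)
print(ctrl.calibration("wrist"))
E
```

```text
0.0 [6.74360839e-01 1.31491103e-04 2.37939298e-01] [ 7.07111719e-01  7.07100884e-01 -6.80582305e-04 -9.45211408e-04] 0.9994670351328058
{'intrinsics': array([[552.92612722,   0.        , 316.93818961],
       [  0.        , 552.92612722, 228.27510225],
       [  0.        ,   0.        ,   1.        ]]), 'extrinsics': array([[ 0.43385551, -0.90097995,  0.00212586, -0.18613807],
       [ 0.6448024 ,  0.31214268,  0.69770826, -0.47649094],
       [-0.62928473, -0.30133381,  0.71637886, -0.51149323],
       [ 0.        ,  0.        ,  0.        ,  1.        ]])}
{'intrinsics': array([[508.95115428,   0.        , 321.41233337],
       [  0.        , 508.95115428, 239.35226525],
       [  0.        ,   0.        ,   1.        ]]), 'extrinsics': array([[-0.90988517, -0.41479342,  0.00744235,  0.61000467],
       [ 0.16483293, -0.34499626,  0.92401715, -0.12695845],
       [-0.38070865,  0.84197625,  0.38227859, -0.72157677],
       [ 0.        ,  0.        ,  0.        ,  1.        ]])}
{'intrinsics': array([[371.64829954,   0.        , 323.4989996 ],
       [  0.        , 371.64829954, 243.48282245],
       [  0.        ,   0.        ,   1.        ]]), 'tool_from_camera': array([[ 9.55990342e-05,  9.63382903e-01,  2.68129396e-01,
         6.87075351e-02],
       [ 9.99999150e-01,  2.56531910e-04, -1.27825376e-03,
         4.08658031e-04],
       [-1.30023157e-03,  2.68129290e-01, -9.63382060e-01,
        -1.34453545e-01],
       [ 0.00000000e+00,  0.00000000e+00,  0.00000000e+00,
         1.00000000e+00]])}
```

View pics/scene0.png

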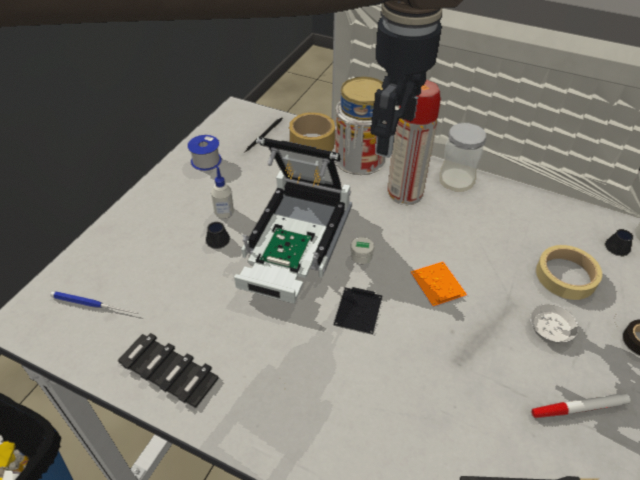

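View pics/side0.png

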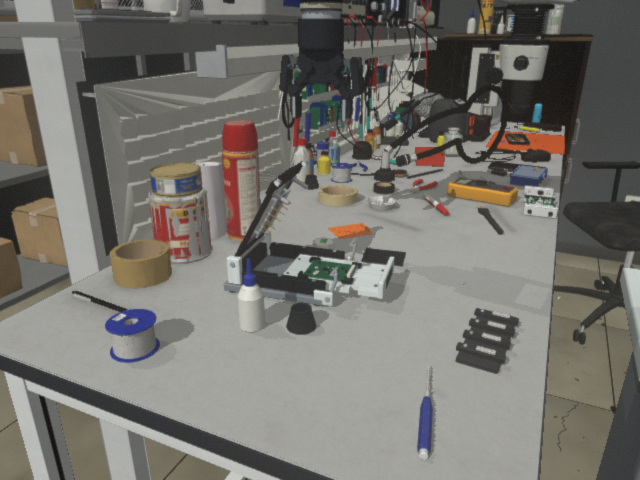

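The scene view shows the fixture near (300,215), with the green board at (287,247) and the white front plate at (272,283). The jar is at (362,250), the bottle at (222,200) and the loupe at (217,235). Look-alikes are the black board at (358,309) and the orange board at (438,283), neither of which I need. Next is one close crop.

```bash
python3 - <<'E'
import cv2
a=cv2.imread("pics/scene0.png")[125:315,190:390];a=cv2.resize(a,None,fx=3,fy=3,interpolation=cv2.INTER_CUBIC)
cv2.imwrite("pics/crop1.png",a)
E
```

```text
(no output)
```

View pics/crop1.png

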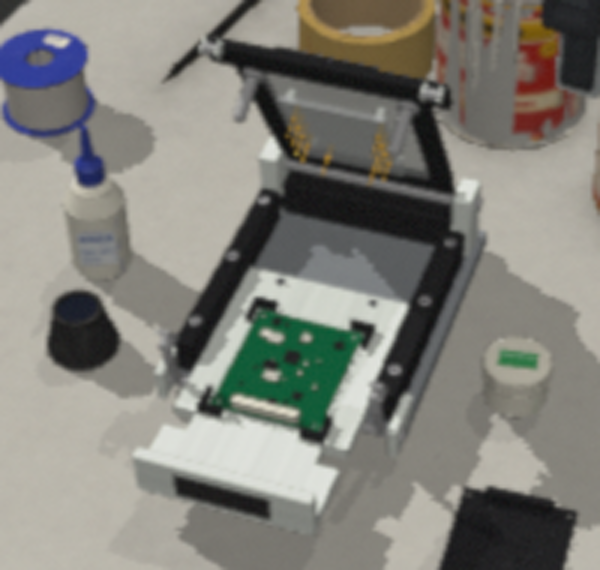

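```bash
cat > h.py <<'E'
import numpy as np
from plant import ctrl
def ray(n,u,v):
    c=ctrl.calibration(n);K=c['intrinsics'];E=c['extrinsics']
    d=np.array([(u-K[0,2])/K[0,0],-(v-K[1,2])/K[1,1],-1.]);R=E[:3,:3]
    return -R.T@E[:3,3],R.T@d
def onz(n,u,v,z):
    o,d=ray(n,u,v);return o+d*(z-o[2])/d[2]
def proj(n,p):
    c=ctrl.calibration(n);K=c['intrinsics'];q=c['extrinsics']@np.append(p,1)
    return K[0,0]*q[0]/-q[2]+K[0,2],K[1,1]*-q[1]/-q[2]+K[1,2]
E
python3 - <<'E'
from h import *
np.set_printoptions(precision=4,suppress=True)
c=lambda x,y:(190+x/3,125+y/3)
for nm,x,y,z in [("plateL",137,456,.046),("plateR",308,502,.046),("plateRi",335,472,.046),("botL",143,488,.018),("botR",312,524,.018),("boardFL",213,402,.036),("boardFR",322,425,.036),("boardBL",262,310,.036),("boardBR",362,335,.036),("jar",517,365,.029),("loupe",78,305,.031),("bot",88,150,.104),("postL",272,150,.06),("postR",467,187,.06)]:
    print(nm,onz("scene",*c(x,y),z))
E
```

```text
plateL [0.4932 0.1679 0.046 ]
plateR [0.5049 0.0766 0.046 ]
plateRi [0.5276 0.0731 0.046 ]
botL [0.4945 0.1685 0.018 ]
botR [0.5121 0.079  0.018 ]
boardFL [0.5487 0.1563 0.036 ]
boardFR [0.5596 0.0971 0.036 ]
boardBL [0.6197 0.1655 0.036 ]
boardBR [0.6268 0.1068 0.036 ]
jar [0.6494 0.0236 0.029 ]
loupe [0.5822 0.2633 0.031 ]
bot [0.6296 0.2764 0.104 ]
postL [0.7188 0.2114 0.06  ]
postR [0.739  0.0939 0.06  ]
```

Checks agree: the plate is about 92 mm wide (98 given), the yaw is about 8°, the plate centre is (0.499, 0.122), and the posts sit where the hinge should be (0.73, 0.155). I'll go in front of the plate with closed fingers and yaw aligned.

Request:
{"api": "send_rows", "payload": {
  "steps": [
    [0.02,-0.04,0,-4,-1],
    [0.04,-0.08,0,-8.5,-1],
    [0.065,-0.125,0,-8.5,-1],
    [0.09,-0.17,0,-8.5,-1],
    [0.11,-0.215,0,-8.5,-1],
    [0.114,-0.23,0.03,-8.5,-1],
    [0.114,-0.23,0.07,-8.5,-1],
    [0.114,-0.23,0.11,-8.5,-1],
    [0.114,-0.23,0.11,-8.5,-1],
    [0.114,-0.23,0.11,-8.5,-1]
  ],
  "squeeze": 40
}}

```text
time: 1.1
eef_pos: [0.4447, 0.114, 0.1293]
tcp_rot: [0.653, 0.758, -0.001, -0.001]
contact_force: [0.5, -0.3, 1.3]
opening: 0.004
finger_force: 0.0
```

```bash
python3 - <<'E'
from h import *
import cv2
s=ctrl.get_state();print(s['time'],s['eef_pos'],s['tcp_rot'],s['opening'],s['contact_force'])
a=ctrl.read_camera("scene")[...,::-1];b=ctrl.read_camera("side")[...,::-1]
a=cv2.resize(a[100:340,150:390],(600,600));cv2.imwrite("pics/a2.png",a);cv2.imwrite("pics/b2.png",b)
E
```

```text
1.1 [0.44466055 0.11401009 0.12925124] [ 6.52773843e-01  7.57552280e-01 -6.19246357e-04 -6.84704512e-04] 0.0035117722811084545 [ 0.5448154  -0.32648097  1.26804737]
```

View pics/a2.png

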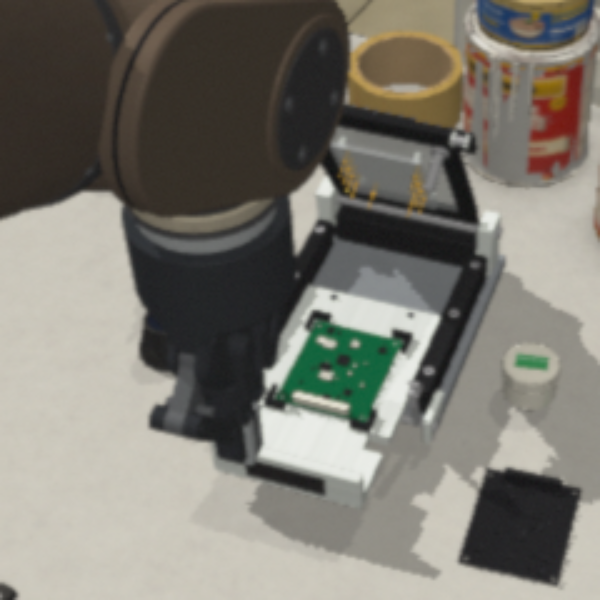

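Request:
{"api": "send_rows", "payload": {
  "steps": [
    [0,0,0.04,0,-1],
    [0,0,0.08,0,-1],
    [0,0,0.097,0,-1],
    [0,0.01,0.097,0,-1],
    [0,0.02,0.097,0,-1],
    [0,0.03,0.097,0,-1],
    [0,0.04,0.097,0,-1],
    [0,0.05,0.097,0,-1],
    [0,0.05,0.097,0,-1]
  ]
}}

```text
time: 2.1
eef_pos: [0.4967, 0.1216, 0.0333]
tcp_rot: [0.653, 0.758, 0.001, 0.001]
contact_force: [0.2, 0.2, -0.2]
opening: -0.002
finger_force: 0.0
```

```bash
python3 - <<'E'
from h import *
import cv2
s=ctrl.get_state();print(s['time'],s['eef_pos'],s['contact_force'])
b=ctrl.read_camera("side")[...,::-1]
cv2.imwrite("pics/b3.png",cv2.resize(b[130:370,200:440],(600,600)))
E
```

```text
2.1 [0.49673794 0.12159085 0.03334351] [ 0.19775465  0.16853054 -0.22424538]
```

View pics/b3.png

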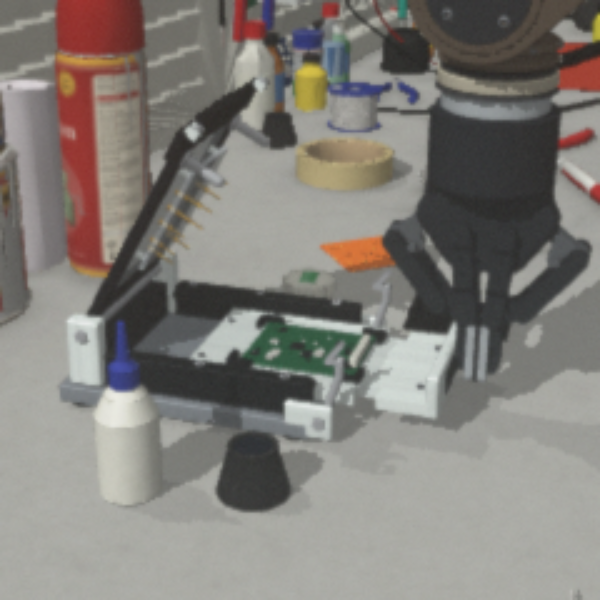

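The fingers are at the plate, low, with the nearest finger edge touching or just short. Pushing on.

Request:
{"api": "send_rows", "payload": {
  "steps": [
    [0,0.005,0,0,-1],
    [0,0.01,0,0,-1],
    [0,0.015,0,0,-1],
    [0,0.02,0,0,-1],
    [0,0.025,0,0,-1],
    [0,0.03,0,0,-1],
    [0,0.035,0,0,-1],
    [0,0.04,0,0,-1],
    [0,0.045,0,0,-1],
    [0,0.045,0,0,-1]
  ]
}}

```text
time: 3.15
eef_pos: [0.5401, 0.1284, 0.0326]
tcp_rot: [0.653, 0.757, 0.001, 0.0]
contact_force: [-0.6, -0.3, 0.5]
opening: 0.006
finger_force: 0.1
```

```bash
python3 - <<'E'
from h import *
import cv2
s=ctrl.get_state();print(s['time'],s['eef_pos'],s['contact_force'])
b=ctrl.read_camera("side")[...,::-1]
cv2.imwrite("pics/b4.png",cv2.resize(b[130:370,200:440],(600,600)))
E
```

```text
3.15 [0.5401178  0.12835909 0.03255886] [-0.606842   -0.2941323   0.50246458]
```

View pics/b4.png

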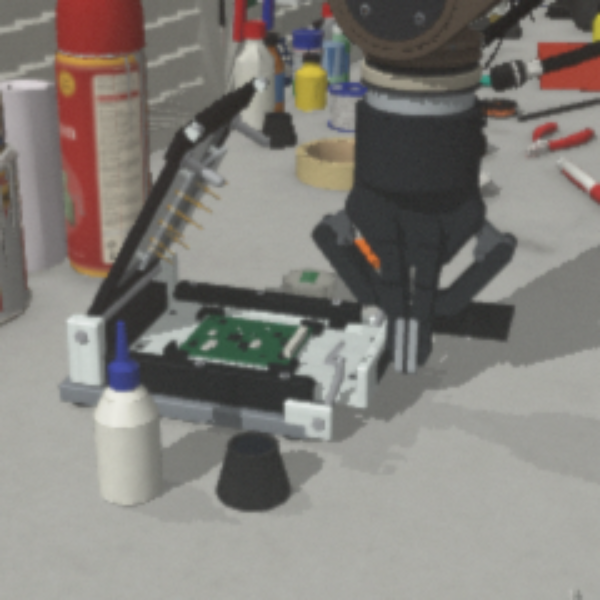

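The carriage has moved in most of the way and the board is seated. I'll push slowly until the force rises.

Request:
{"api": "send_rows", "payload": {
  "steps": [
    [0,0.004,0,0,-1],
    [0,0.007,0,0,-1],
    [0,0.01,0,0,-1],
    [0,0.01,0,0,-1]
  ]
}}

```text
time: 3.6
eef_pos: [0.5447, 0.1292, 0.0324]
tcp_rot: [0.652, 0.758, -0.005, -0.004]
contact_force: [-15.2, -3.5, 13.2]
opening: -0.001
finger_force: 7.9
```

Request:
{"api": "send_rows", "payload": {
  "steps": [
    [0,0.002,0,0,-1],
    [0,0.003,0,0,-1],
    [0,0.003,0,0,-1]
  ]
}}

```text
time: 3.9
eef_pos: [0.5448, 0.1293, 0.0324]
tcp_rot: [0.652, 0.758, -0.008, -0.007]
contact_force: [-23.5, -5.9, 20.7]
opening: -0.002
finger_force: 12.3
```

The carriage has hit a hard stop, 24 N with no movement. That TCP also matches the expected home face at x = -101 mm. Backing off, rising and checking.

Request:
{"api": "send_rows", "payload": {
  "steps": [
    [0,-0.015,0,0,-1],
    [0,-0.04,0,0,-1],
    [0,-0.06,-0.03,0,-1],
    [0,-0.06,-0.08,0,-1],
    [0,-0.06,-0.13,0,-1],
    [0,-0.06,-0.18,0,-1],
    [0,-0.06,-0.23,0,-1],
    [0,-0.06,-0.23,0,-1]
  ]
}}

```text
time: 4.7
eef_pos: [0.4972, 0.1217, 0.2726]
tcp_rot: [0.653, 0.758, 0.007, 0.007]
contact_force: [0.7, -0.3, 1.2]
opening: -0.0
finger_force: 0.0
```

```bash
python3 - <<'E'
from h import *
import cv2
np.set_printoptions(precision=4,suppress=True)
s=ctrl.get_state();print(s['time'],s['eef_pos'],s['contact_force'])
a=ctrl.read_camera("scene")[...,::-1].copy();b=ctrl.read_camera("side")[...,::-1].copy()
yaw=np.radians(8.5);u=np.array([np.cos(yaw),np.sin(yaw),0]);v=np.array([-u[1],u[0],0]);z=np.array([0,0,1])
O=np.array([.658,.146,0])
def F(x,y,h): return O+(x*u+y*v+h*z)/1000
t=1.0
P=[]
for y in(-49,49): P+= [(-101,y,46),(-101,y,18)]
for y in(-66,66): P+=[(75-155*np.cos(t),y,50+155*np.sin(t)),(75,y,50)]
for y in(-70,70): P+=[(-74,y,0),(92,y,0)]
px=75-144*np.cos(t)+9.5*np.sin(t);pz=50+144*np.sin(t)+9.5*np.cos(t)
for y in(-28,28): P+=[(px,y,pz)]
for p in P:
    for n,im in(("scene",a),("side",b)):
        q=proj(n,F(*p));cv2.circle(im,tuple(int(round(k*8)) for k in q),6,(255,0,255),-1,shift=3)
o=np.hstack([cv2.resize(a[125:325,200:370],(510,600)),cv2.resize(b[150:320,210:390],(290,274)).copy() if 0 else cv2.copyMakeBorder(cv2.resize(b[140:320,215:365],(290,348)),0,252,0,0,cv2.BORDER_CONSTANT)])
cv2.imwrite("pics/c5.png",o)
E
```

```text
4.7 [0.4972 0.1217 0.2726] [ 0.68   -0.2932  1.1671]
```

View pics/c5.png

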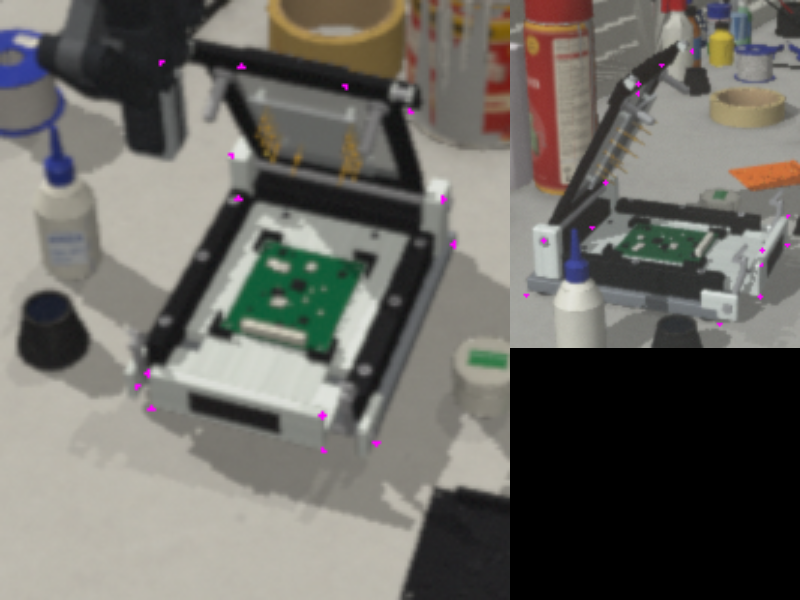

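The carriage fits its home model, with the plate corner dots on the plate. The lid bar lies a little off the prediction, so I'll triangulate its end knobs from both views.

```bash
python3 - <<'E'
from h import *
np.set_printoptions(precision=4,suppress=True)
def tri(a,b):
    (o,d),(p,e)=ray("scene",*a),ray("side",*b);d/=np.linalg.norm(d);e/=np.linalg.norm(e)
    s=np.linalg.lstsq(np.c_[d,-e],p-o,rcond=None)[0];A=o+s[0]*d;B=p+s[1]*e;return (A+B)/2,np.linalg.norm(A-B)
c=lambda x,y:(190+x/3,125+y/3)
k=lambda x,y:(200+x/2.5,130+y/2.5)
Q=[tri(c(210,47),k(193,132)),tri(c(432,92),k(260,86)),tri(c(272,150),k(85,318)),tri(c(467,187),k(163,258))]
yaw=np.radians(8.5);u=np.array([np.cos(yaw),np.sin(yaw)]);v=np.array([-u[1],u[0]])
for q,e in Q:
    r=q[:2]-[.658,.146];print(q,e,"fix",r@u*1e3,r@v*1e3)
E
```

```text
[0.6487 0.2032 0.185 ] 0.00018534001585695975 fix -0.7055382168214206 57.95988375109006
[0.6646 0.0858 0.1842] 0.0016197523235893317 fix -2.351212253427015 -60.47599895316627
[0.723  0.2135 0.0572] 0.0018292800134289786 fix 74.25364725942346 57.175694799763804
[0.7394 0.0947 0.0553] 0.006297912632175533 fix 72.94785103817979 -62.73098434142357
```

The fixture frame is confirmed: the bar ends at x ≈ -1.5 mm and z ≈ 185 mm fit θ ≈ 1.0, and the finger half thickness is 13.5 mm. Now to a point above and behind the pad.

Request:
{"api": "send_rows", "payload": {
  "steps": [
    [0,0.03,0,0,-1],
    [0,0.07,0,0,-1],
    [0,0.11,0,0,-1],
    [0,0.15,0,0,-1],
    [0,0.18,0,0,-1],
    [0,0.195,0,0,-1],
    [0,0.195,0,0,-1],
    [0,0.195,0,0,-1],
    [0,0.195,0,0,-1]
  ]
}}

```text
time: 5.7
eef_pos: [0.6842, 0.1499, 0.2611]
tcp_rot: [0.653, 0.758, -0.001, -0.001]
contact_force: [-0.3, 0.1, -0.1]
opening: 0.006
finger_force: 0.0
```

```bash
cat >> h.py <<'E'
yaw=np.radians(8.5);U=np.array([np.cos(yaw),np.sin(yaw)]);V=np.array([-U[1],U[0]])
def fx():
    s=ctrl.get_state();r=s['eef_pos'][:2]-[.658,.146];x,y=r@U*1e3,r@V*1e3
    print(s['time'],"fix x %.1f y %.1f tipz %.1f"%(x,y,s['eef_pos'][2]*1e3-8),s['contact_force'],s['tcp_rot'])
    return x,y,s['eef_pos'][2]*1e3-8
E
python3 - <<'E'
from h import *
x,y,z=fx()
for t in np.arange(1,-.05,-.1):
    px=75-144*np.cos(t)+9.5*np.sin(t);pz=50+144*np.sin(t)+9.5*np.cos(t)
    print("%.1f pad %.0f %.0f"%(t,px,pz))
E
```

```text
5.7 fix x 26.5 y 0.0 tipz 253.1 [-0.30099802  0.11219287 -0.14164764] [ 6.52712756e-01  7.57604713e-01 -7.44156251e-04 -7.76292842e-04]
1.0 pad 5 176
0.9 pad -7 169
0.8 pad -19 160
0.7 pad -29 150
0.6 pad -38 139
0.5 pad -47 127
0.4 pad -54 115
0.3 pad -60 102
0.2 pad -64 88
0.1 pad -67 74
0.0 pad -69 60
```

Request:
{"api": "send_rows", "payload": {
  "steps": [
    [0,0,0.035,0,-1],
    [0,0,0.065,0,-1],
    [0,-0.008,0.077,0,-1],
    [0,-0.02,0.085,0,-1],
    [0,-0.032,0.094,0,-1],
    [0,-0.042,0.104,0,-1],
    [0,-0.052,0.115,0,-1],
    [0,-0.061,0.127,0,-1],
    [0,-0.069,0.14,0,-1],
    [0,-0.076,0.153,0,-1],
    [0,-0.076,0.153,0,-1]
  ]
}}

```text
time: 6.8
eef_pos: [0.6081, 0.1386, 0.1071]
tcp_rot: [0.653, 0.758, -0.001, -0.001]
contact_force: [-0.5, 0.6, 1.0]
opening: -0.001
finger_force: 0.7
```

```bash
python3 - <<'E'
from h import *
import cv2
fx()
b=ctrl.read_camera("side")[...,::-1]
cv2.imwrite("pics/b6.png",cv2.resize(b[130:370,200:440],(600,600)))
E
```

```text
6.8 fix x -50.5 y 0.1 tipz 99.1 [-0.5159069   0.63911731  1.0015315 ] [ 0.65269575  0.75761815 -0.0012418  -0.00120529]
```

View pics/b6.png

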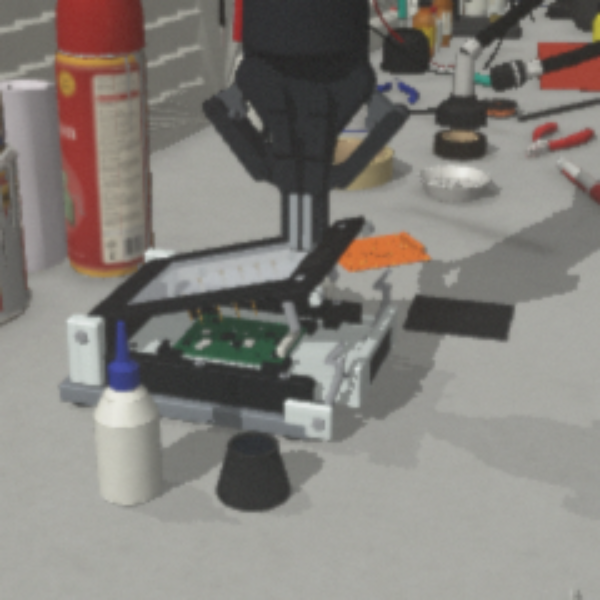

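The lid is at about 0.3 rad, the fingers are on the pad and the carriage is still home. Continuing slowly.

Request:
{"api": "send_rows", "payload": {
  "steps": [
    [0,-0.004,0.012,0,-1],
    [0,-0.007,0.019,0,-1],
    [0,-0.009,0.026,0,-1],
    [0,-0.011,0.032,0,-1],
    [0,-0.012,0.037,0,-1],
    [0,-0.012,0.041,0,-1],
    [0,-0.012,0.044,0,-1],
    [0,-0.012,0.044,0,-1]
  ]
}}

```text
time: 7.65
eef_pos: [0.599, 0.1369, 0.0658]
tcp_rot: [0.653, 0.758, 0.0, 0.001]
contact_force: [2.1, -0.6, 5.5]
opening: 0.001
finger_force: 2.5
```

```bash
python3 -c "
from h import *
fx()"
```

```text
7.65 fix x -59.7 y -0.3 tipz 57.8 [ 2.06851086 -0.55002767  5.50585521] [6.52740880e-01 7.57580846e-01 4.75787721e-04 6.14929166e-04]
```

Request:
{"api": "send_rows", "payload": {
  "steps": [
    [0,0,0.003,0,-1],
    [0,0,0.006,0,-1],
    [0,0,0.006,0,-1],
    [0,0,0.006,0,-1]
  ]
}}

```text
time: 8.05
eef_pos: [0.5994, 0.1369, 0.0652]
tcp_rot: [0.652, 0.758, -0.0, 0.0]
contact_force: [-8.6, -1.7, 27.4]
opening: 0.0
finger_force: 13.8
```

The lid is on its hard stop (27 N, pad at its stop height). Lifting off to check.

Request:
{"api": "send_rows", "payload": {
  "steps": [
    [0,0,-0.01,0,-1],
    [0,0,-0.03,0,-1],
    [0,0,-0.07,0,-1],
    [0,0,-0.12,0,-1],
    [0,0,-0.17,0,-1],
    [0,0,-0.2,0,-1],
    [0,0,-0.2,0,-1],
    [0,0,-0.2,0,-1]
  ]
}}

```text
time: 8.85
eef_pos: [0.5975, 0.1369, 0.2583]
tcp_rot: [0.653, 0.758, -0.001, -0.001]
contact_force: [0.5, -0.2, -1.0]
opening: 0.002
finger_force: 0.0
```

```bash
python3 - <<'E'
from h import *
import cv2
fx()
b=ctrl.read_camera("side")[...,::-1];a=ctrl.read_camera("scene")[...,::-1]
cv2.imwrite("pics/b7.png",np.hstack([cv2.resize(b[200:340,220:400],(400,311)),cv2.resize(a[170:310,200:380],(400,311))]))
E
```

```text
8.85 fix x -61.2 y -0.1 tipz 250.3 [ 0.48376952 -0.18781816 -1.02629642] [ 0.65275508  0.75756811 -0.00085698 -0.00079295]
```

View pics/b7.png

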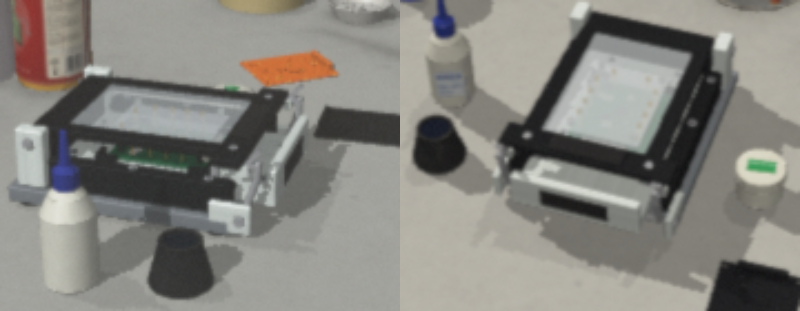

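The lid stays down with the tool clear, the hooks are over its front corners, and the carriage is home. The jar, bottle and loupe stand where they were.

```bash
python3 -c "
from plant import ctrl
print(ctrl.sign_off())"
```

```text
the job is handed in; nothing more can be done
None
```

The job is handed in: the carriage is pushed home against its stop, and the lid is shut and stays down by itself with the robot clear. The board looks to be in its nest, and the jar, bottle and loupe look unmoved. The hand-in gave back no pass or fail result.

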